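# Unload the cartridge clamp and pack the parts tray

### The job

Open the hood of the parts tray right back onto its stop. Lift the sprung pawl off the ratchet wheel and hold it up until the clamp's jaw has backed off all the way, take the toner cartridge out and lay it flat in the wide compartment of the tray, and lay every steel blade holder from the bench flat, foot down, in a narrow compartment of its own. When everything is in, swing the hood over again and lower it gently until it is fully shut; leave the other things on the bench where they are.

Things in the scene. Friction and masses are not known exactly. Their poses are not given: they have to be found in the camera images.
- clamp: Ratchet clamp fixed to the bench: blue base plate 120 mm (x) by 232 mm (y), 12 mm thick; origin at the centre of its underside. The cartridge lies on the plate, long side along x, centre at y = -79 mm, between a 16 mm high fixed stop (y = -105 mm) and the sliding jaw. Two pawl bracket posts, tops 98 mm above the bench, at x = +-36 mm, y = +14 mm.
- jaw (a joint): Travel of the clamp's aluminium jaw along the clamp's +y, m: 0 clamped, 0.045 fully backed off. A damped spring (9 N) opens it by itself in about 1.5 s while the pawl is held off the wheel; if the pawl drops early it catches the next tooth (11 mm a tooth).
- jaw_face (a point): Point on the jaw's clamping face, 24 mm above the base plate. The jaw is 56 mm long (clamp's x), 53 mm high above the plate; a lip at its top reaches 9 mm over the cartridge when clamped.
- wheel_center (a point): Centre of the steel ratchet wheel, 34 mm radius, 14 teeth, upright, axis along the clamp's x; it turns with the jaw. The pawl lies across its top.
- pawl (a joint): Angle of the sprung pawl, rad: 0 resting between the wheel's teeth (up to 0.12 on top of a tooth), grows as its free end is lifted; clear of the teeth from 0.15, stop at 0.6. A light spring (with some tooth friction, about 2 to 5 N at the tab) pushes it down again when let go.
- pawl_tab (a point): Point in the pawl's black upright finger tab, on its centre line, 11 mm below its top. The tab is 12 mm thick (along the clamp's x), 22 mm wide (along y) and 38 mm high, at the free end of the pawl; nothing stands beside it. The point lies 80 mm from the pawl's axis along the clamp's y and 40 mm above it when the pawl rests.
- pawl_axis (a point): Centre of the pawl's hinge, whose axis is the clamp's x; 90 mm above the bench. The pawl points from here to the clamp's +y.
- cartridge: Black toner cartridge, 50 mm wide (own x), 150 mm long (own y), 42 mm high, 0.4 kg; origin at the centre of its underside. Starts in the clamp.
- blade1: Steel blade holder, all alike (some of the four may be absent): flat foot 32 mm wide (own x), 120 mm long (own y), 5 mm thick, with an upright rib down its middle, 9 mm thick, 110 mm long, top 40 mm above the bench, by which it can be gripped; 0.14 kg; origin at the centre of its underside. Starts lying foot down on the bench.
- blade2: Steel blade holder, all alike (some of the four may be absent): flat foot 32 mm wide (own x), 120 mm long (own y), 5 mm thick, with an upright rib down its middle, 9 mm thick, 110 mm long, top 40 mm above the bench, by which it can be gripped; 0.14 kg; origin at the centre of its underside. Starts lying foot down on the bench.
- blade3: Steel blade holder, all alike (some of the four may be absent): flat foot 32 mm wide (own x), 120 mm long (own y), 5 mm thick, with an upright rib down its middle, 9 mm thick, 110 mm long, top 40 mm above the bench, by which it can be gripped; 0.14 kg; origin at the centre of its underside. Starts lying foot down on the bench.
- blade4: Steel blade holder, all alike (some of the four may be absent): flat foot 32 mm wide (own x), 120 mm long (own y), 5 mm thick, with an upright rib down its middle, 9 mm thick, 110 mm long, top 40 mm above the bench, by which it can be gripped; 0.14 kg; origin at the centre of its underside. Starts lying foot down on the bench.
- tray: Grey tray fixed to the bench, 264 mm (x) by 174 mm (y), floor 4 mm thick, walls and dividers 4 mm thick, 18 mm high above the bench; origin at the centre of its underside. Compartments run along y, 166 mm long inside: four narrow ones, 42 mm wide, centred at x = -107, -61, -15 and +31 mm (blade holders), one wide one, 72 mm, at x = +92 mm (cartridge).
- hood (a joint): Angle of the tray's white hood, rad: 0 fully shut, as at the start; 1.75 standing open against its stop. Unheld, it stays open above about 1.3 and falls shut below that. Hood: 264 by 182 mm, 42 mm deep, 0.35 kg, 50 mm free height above the tray floor.
- hood_bar (a point): Middle of the hood's round steel handle bar, 12 mm diameter, 120 mm long, parallel to the tray's x, 38 mm beyond the hood's free edge (the gap is clear for a finger). It lies 219 mm from the hinge along the hood and 22 mm above the hinge's plane; 40 mm above the bench when shut, about 230 mm when open.
- hood_axis (a point): Middle of the hood's hinge, axis along the tray's x, on the tray's -y side, 93 mm from the tray's centre, 18 mm above the bench. The hood shuts towards the tray's +y.
- toner_bottle: Bystander: black bottle, 68 mm diameter, 190 mm high; origin at the centre of its underside.
- cleaner_bottle: Bystander: green bottle, 60 mm diameter, 170 mm high; origin at the centre of its underside.
- tape_roll: Bystander: empty tape roll, 90 mm diameter, 24 mm high; origin at the centre of its underside.
- screwdriver: Bystander: screwdriver lying on the bench; origin on its underside.
- brush: Bystander: brush lying on the bench; origin on its underside.
- jar: Bystander: jar, 64 mm diameter, 60 mm high; origin at the centre of its underside.
- can: Bystander: can, 66 mm diameter, 100 mm high; origin at the centre of its underside.
Mind the look-alikes: they are no part of the job. What is shaped like the cartridge but blue or yellow is not meant.

How it is judged (in metres and radians):
On the way, in this order (a step that is already met when the one before it is completed fails the run):
1. with the pawl held off the wheel the jaw has backed off all the way (value of joint jaw above 0.042 m), for 0.1 s.
2. the cartridge and every blade holder lie flat in their compartments, the hood still open (x of cartridge in the frame of tray between 0.07 and 0.114 m and y of cartridge in the frame of tray between -0.025 and 0.025 m and z of cartridge in the frame of tray between 0 and 0.008 m and angle between each of cartridge, blade1, blade2, blade3, blade4's own z axis and vertical below 0.08 rad and angle between the y axis of each of cartridge, blade1, blade2, blade3, blade4 and the y axis of tray, either way round below 0.2 rad and x of blade1 in the frame of tray between -0.13 and 0.054 m and y of blade1 in the frame of tray between -0.03 and 0.03 m and z of blade1 in the frame of tray between 0 and 0.008 m and x of blade2 in the frame of tray between -0.13 and 0.054 m and y of blade2 in the frame of tray between -0.03 and 0.03 m and z of blade2 in the frame of tray between 0 and 0.008 m and x of blade3 in the frame of tray between -0.13 and 0.054 m and y of blade3 in the frame of tray between -0.03 and 0.03 m and z of blade3 in the frame of tray between 0 and 0.008 m and x of blade4 in the frame of tray between -0.13 and 0.054 m and y of blade4 in the frame of tray between -0.03 and 0.03 m and z of blade4 in the frame of tray between 0 and 0.008 m and value of joint hood above 1.3 rad), for 0.2 s.
3. the hood is shut (value of joint hood below 0.04 rad), for 0.2 s.
At the end, for the whole second after the job is handed in: Jaw backed off (over 42 mm), pawl let down; cartridge flat in the wide compartment, each blade holder foot down on the floor of a narrow compartment of its own (within 4 mm of the floor, 0.2 rad of its direction); hood shut (under 0.04 rad); all at rest (x of cartridge in the frame of tray between 0.07 and 0.114 m and y of cartridge in the frame of tray between -0.025 and 0.025 m and z of cartridge in the frame of tray between 0 and 0.008 m and angle between each of cartridge, blade1, blade2, blade3, blade4's own z axis and vertical below 0.08 rad and angle between the y axis of each of cartridge, blade1, blade2, blade3, blade4 and the y axis of tray, either way round below 0.2 rad and x of blade1 in the frame of tray between -0.13 and 0.054 m and y of blade1 in the frame of tray between -0.03 and 0.03 m and z of blade1 in the frame of tray between 0 and 0.008 m and x of blade2 in the frame of tray between -0.13 and 0.054 m and y of blade2 in the frame of tray between -0.03 and 0.03 m and z of blade2 in the frame of tray between 0 and 0.008 m and x of blade3 in the frame of tray between -0.13 and 0.054 m and y of blade3 in the frame of tray between -0.03 and 0.03 m and z of blade3 in the frame of tray between 0 and 0.008 m and x of blade4 in the frame of tray between -0.13 and 0.054 m and y of blade4 in the frame of tray between -0.03 and 0.03 m and z of blade4 in the frame of tray between 0 and 0.008 m and linear speed of each of blade1, blade2, blade3, blade4, cartridge below 0.02 m/s and value of joint jaw above 0.042 m and value of joint hood below 0.04 rad and value of joint pawl below 0.25 rad); the robot touches nothing.
It fails at once if the hood is slammed (falls faster than 2.5 rad/s) (velocity of joint hood below -2.5 rad/s).
It fails at once if a bystander is moved by more than 40 mm or knocked over (distance of any of toner_bottle, cleaner_bottle, tape_roll, screwdriver, brush, jar, can from where it was at the start of the episode above 0.04 m or angle between any of toner_bottle, cleaner_bottle, tape_roll, jar, can's own z axis and vertical above 0.5 rad).
Of blade1, blade2, blade3, blade4 only 2 to 4 are there at a start; the rules pass over those that are not, and their reading is None.
At some moment in a run one of blade1, blade2, blade3, blade4 may be knocked a few centimetres aside while the robot is not near it.
It also fails if it takes over 210 s, if anything falls off the work surface, if the arm or the gripper's body presses on something with over 40 N, if the wrist force passes 120 N, or if a joint passes its speed limit or range.

### The arm

A 7-joint arm with a two-finger parallel gripper is mounted at the origin on the work surface. World frame = base frame: x ahead of the robot, y to its left, z up, the work surface at z = 0. Lengths are in mm, angles in rad, forces in N, time in s.
With the tool pointing down it reaches from about 400 to 875 mm from the base axis. Payload 4.4 kg.
Tool frame: the origin (TCP) lies at the very end of the fingers, on their centre line; the grasp point (between the pads) lies 19 mm behind it (ctrl.grasp_offset is the distance from the TCP to the grasp point, in mm); z points along the fingers, y is the line along which they close (so a half turn about z gives the same grasp; the last joint's range is limited). The gripper opens to 85 mm and grips with 20 to 120 N. Pads are 22 mm wide; open, the fingers measure 114 mm over their backs; the gripper's body (76 mm by 85 mm) begins 54 mm behind the grasp point. The pads swing forward as they close: fully open they stand 13 mm farther back than shut.
Start: joints at [-1.261, 0.628, 0.038, 1.517, -0.027, 0.996, -0.02], TCP at [238.538, 604.663, 231.313] pointing down, gripper open.
Joint ranges: [-3.06, 3.06], [-0.37, 2.12], [-1.25, 1.32], [0.18, 2.47], [-1.1, 4.24], [0.23, 1.98], [-2.94, 2.94]. Speed limits (rad/s): [2.57, 2.57, 3.14, 3.14, 3.14, 3.14, 3.14].

### API

Orientations are given as [roll, pitch, yaw] about the fixed x, y, z axes, in that order (R = Rz(yaw) Ry(pitch) Rx(roll)).
In Python, from cell import status, cams, ctrl gives the robot as it stands.
- The arm moves only by the tool move_arm, never from a script. Its argument "plan" is a list of rows, each a list of 3 entries, a list of its own where there are three numbers: the shift along the world's x, y, z in mm, then the turn, a rotation vector about the world's x, y, z in degrees, then the opening, from 0 (shut) to 1 (fully open). In form: [[[x, y, z], [wx, wy, wz], gripper], ...]. A call has 1 to 10 rows; each row shifts and turns the commanded pose from where the row before left it; what a row does not reach is not made up. A row lasts 1/8 s, in which the tool goes at most 62.5 mm and 10.7 degrees, less where a joint would pass 70% of its speed; a pose out of reach is approached as far as the arm can. A call with a gripper value outside its range is refused whole. The fingers move at their own pace and stop on an object; the grip force is fixed at half the most. Time passes only in rows, so rows that do not move let the fingers close. It gives the time, the measured TCP pose, the force, the opening and the grip force at its end, in the units of the state.
- status.read_state(): the state, without advancing time (a new reading comes with each control period).
- cams.get_image(name): name is "scene" or "top" or "wrist"; returns the picture (384x512x3 uint8, blue, green, red); there is no depth.
- cams.camera_params(name): a dict with "K" (3x3 intrinsics, pixels), "pose" (4x4, takes a point from camera to world coordinates); the wrist camera has in their place "tool_from_camera" (4x4, takes a point from camera to tool coordinates, whose origin is the TCP and whose axes are the flange's). Camera axes: x right, y down, z forward; pixel columns grow to the right and rows downward; lengths in mm; the calibration is good to about 2 mm. A picture is of the moment at which its call begins: read the wrist's pose just before it. camera_params takes no time and is no camera call.
- ctrl.finish_job(): hands the job in; it is judged then, once.
The state is a dict: "clock": time; "qpos": joint angles; "qd": joint speeds; "tau": joint torques, N m; "eef_pos": TCP position; "tool_rot": TCP orientation; "force": force on the tool from outside, world axes, zero at the start; "torque": the same for the moment, N m; "width": finger opening in mm; "gripper_force": force on a finger pad.
Only numpy, scipy, OpenCV 4.12 (cv2) and the standard library are available. Lean on these libraries where they do the work, as an engineer would, in place of code of your own. Each camera call takes 0.05 s, during which the arm holds its last target. There are 200 camera calls.

## Working session

There is one attempt and no reset: what is moved stays moved. The work goes in short steps, Python scripts to look and compute and a tool call to move; the robot and the scene stay as the last step left them, time stands still between calls to the robot, and variables do not carry over. Pictures are saved under pics/ and viewed, at most 14 in all, crops included, and the job is handed in when it is done.

Besides the shell and the picture viewer there is one more tool, called after ">>>" as name(argument=value, ...) on one line, values as JSON. move_arm: Moves the arm, as the interface text tells. Its arguments: {"type":"object","properties":{"plan":{"type":"array","items":{"type":"array"}}},"required":["plan"]}

```bash
mkdir -p pics; ls
cat > h.py <<'E'
import numpy as np, cv2
from cell import status, cams, ctrl
def snap(n,f):
    im=cams.get_image(n); cv2.imwrite('pics/'+f,im); return im
def ray(n,u,v,z):
    p=cams.camera_params(n); K=np.array(p['K']); T=np.array(p['pose'])
    d=T[:3,:3]@np.linalg.solve(K,[u,v,1]); o=T[:3,3]
    return o+d*(z-o[2])/d[2]
def proj(n,P):
    p=cams.camera_params(n); K=np.array(p['K']); T=np.array(p['pose'])
    c=T[:3,:3].T@(np.array(P)-T[:3,3]); q=K@c; return q[:2]/q[2]
E
python3 - <<'E'
from h import *
for n in('top','scene'):
    im=snap(n,n+'0.png'); p=cams.camera_params(n); print(n,np.round(p['K'],1).tolist(),np.round(p['pose'],3).tolist())
    cv2.imwrite(f'pics/{n}0b.png',cv2.resize(im,(800,600),interpolation=cv2.INTER_CUBIC))
print(cams.camera_params('wrist'),status.read_state())
E
```

```text
pics
top [[485.0, 0.0, 258.0], [0.0, 485.0, 183.1], [0.0, 0.0, 1.0]] [[-0.003, -0.988, 0.155, 293.671], [-1.0, 0.0, -0.015, 87.525], [0.015, -0.155, -0.988, 1708.553], [0.0, 0.0, 0.0, 1.0]]
scene [[383.5, 0.0, 254.2], [0.0, 383.5, 195.5], [0.0, 0.0, 1.0]] [[-0.414, 0.48, -0.774, 1479.331], [0.91, 0.207, -0.359, 499.231], [-0.012, -0.853, -0.522, 751.482], [0.0, 0.0, 0.0, 1.0]]
{'K': array([[272.84395553,   0.        , 257.85480273],
       [  0.        , 272.84395553, 189.23192336],
       [  0.        ,   0.        ,   1.        ]]), 'tool_from_camera': array([[ 5.06474659e-04, -9.59572132e-01, -2.81462373e-01,
         7.16636608e+01],
       [ 9.99998789e-01,  7.17900407e-05,  1.55468853e-03,
         7.93433227e-02],
       [-1.47162959e-03, -2.81462819e-01,  9.59571006e-01,
        -1.42549324e+02],
       [ 0.00000000e+00,  0.00000000e+00,  0.00000000e+00,
         1.00000000e+00]])} {'clock': 0.1, 'qpos': array([-1.26082724,  0.62926667,  0.0384305 ,  1.51826045, -0.0270046 ,
        0.99629255, -0.02000207]), 'qd': array([-0.00014867, -0.00080759,  0.00147582, -0.00302354,  0.00058475,
        0.00146463, -0.00038802]), 'tau': array([ 2.45572803e-03, -5.64533901e+01,  1.22995734e+00, -1.93976158e+01,
        1.12001112e-02,  5.37978791e-03, -7.23635083e-06]), 'eef_pos': array([238.30087342, 604.14506277, 230.47474123]), 'tool_rot': array([-3.13988302e+00,  5.49429900e-06,  2.76583071e+00]), 'force': array([-0.1598295 , -0.34535341, -0.28222931]), 'torque': array([-0.0080153 ,  0.0236532 ,  0.04607034]), 'gripper_force': 0.0, 'width': 85.87470311658514}
```

View pics/top0b.png

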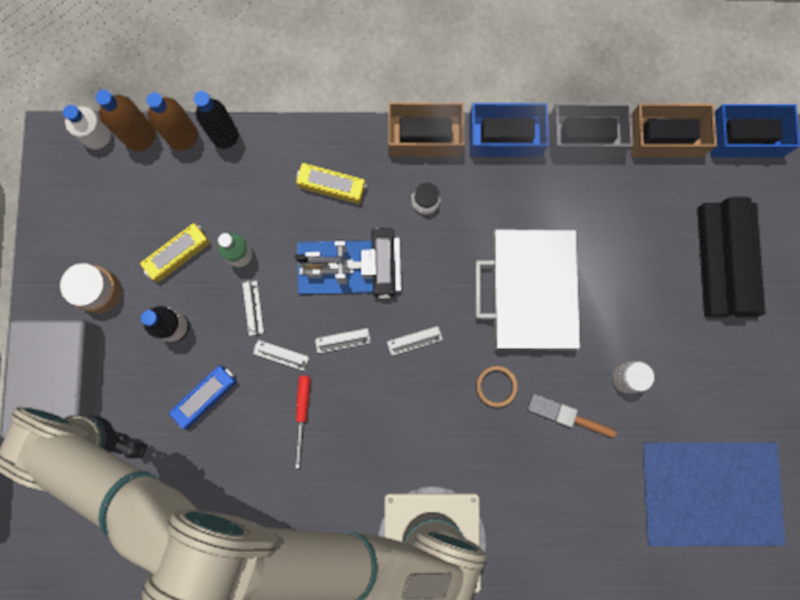

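View pics/scene0b.png

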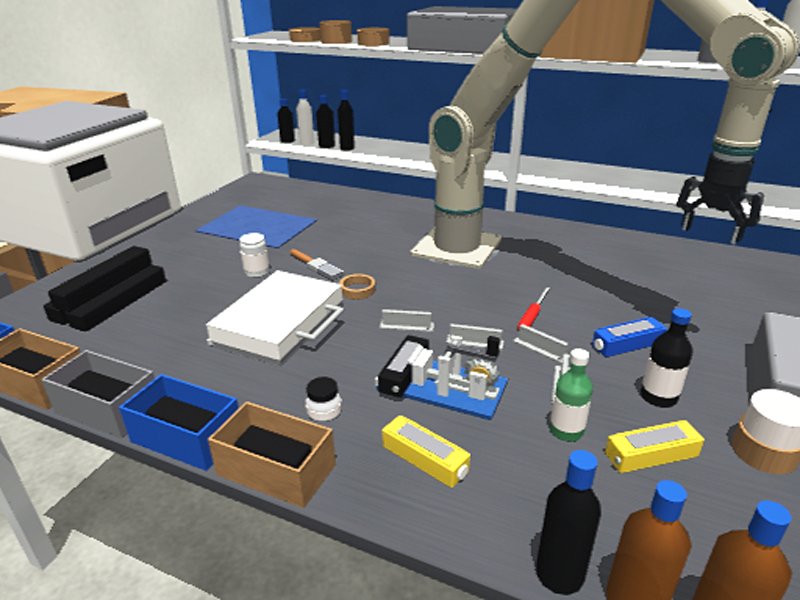

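The top picture shows four blade holders (252,307), (281,354), (343,341) and (415,340). The clamp is at (345,267) with the black cartridge at (385,263). The hood is at (537,290) with its bar at (482,290). Look-alikes: yellow cartridges (175,252) and (330,183), a blue one (203,398), black bars (730,257) and black blocks in the bins (y≈130). I choose the black one in the clamp and check it in a close crop.

Run:
```python
from h import *
im=cv2.imread('pics/top0.png')
cv2.imwrite('pics/c1.png',cv2.resize(im[135:245,148:278],None,fx=6,fy=5.4545,interpolation=cv2.INTER_CUBIC)[:600])
cv2.imwrite('pics/c2.png',cv2.resize(im[135:245,148:278],None,fx=5.4,fy=5.4,interpolation=cv2.INTER_CUBIC))
cv2.imwrite('pics/c3.png',cv2.resize(im[140:230,295:375],None,fx=6,fy=6,interpolation=cv2.INTER_CUBIC))
```

```text
(no output)
```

View pics/c2.png

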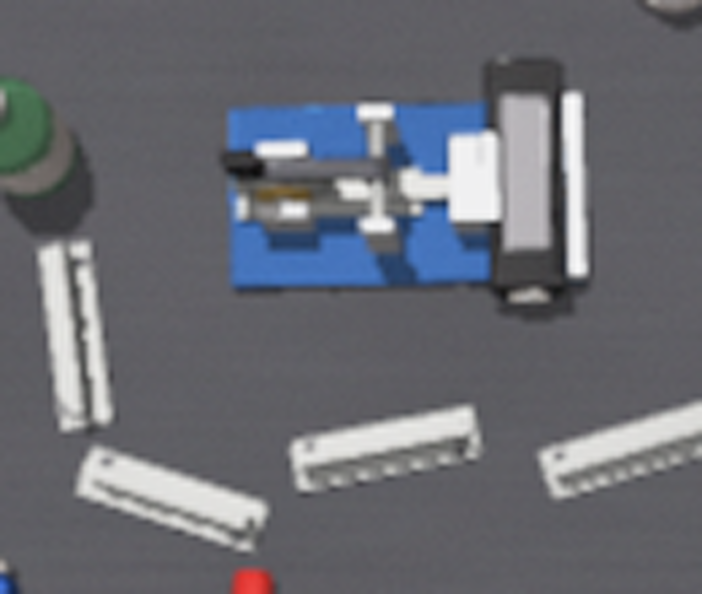

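View pics/c3.png

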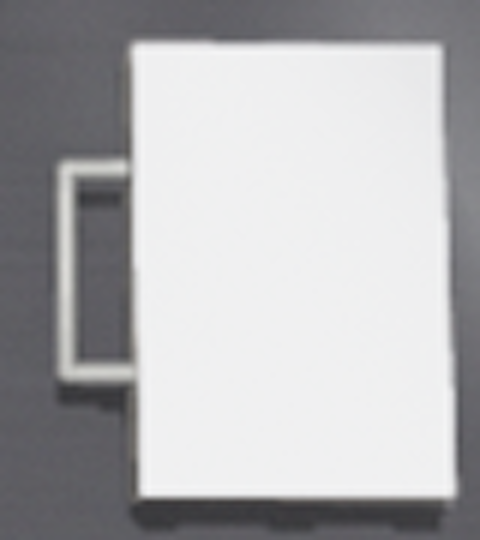

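The crop confirms that the clamped cartridge is black with a grey label, under the white jaw lip. The tab is at crop (243,163), the posts at (376,108) and (378,228), and the blades are outlined clearly. Bar ends at (68,165) and (68,372) in the hood crop.

Run:
```python
from h import *
def c(pts,z,off,s): return np.array([ray('top',off[0]+(u+.5)/s-.5,off[1]+(v+.5)/s-.5,z) for u,v in pts])
o=(148,135)
for n,P in dict(A=[(38,247),(92,241),(112,420),(62,430)],B=[(92,447),(268,508),(250,552),(76,490)],C=[(290,440),(472,405),(482,452),(300,492)]).items():
    q=c(P,5,o,5.4); e=[np.linalg.norm(q[i]-q[i-1]) for i in range(4)]
    a=(q[0]-q[3]+q[1]-q[2]) if n=='A' else (q[1]-q[0]+q[2]-q[3]); print(n,q.mean(0).round(1),np.round(e,0),np.degrees(np.arctan2(a[1],a[0])))
q=c([(388,345),(437,328),(441,340),(392,355)],5,(0,0),1.5625);a=q[1]-q[0];print('D',q.mean(0),np.degrees(np.arctan2(a[1],a[0])),np.linalg.norm(a))
print('posts',c([(376,108),(378,228)],98,o,5.4).round(1))
print('tab',c([(243,163)],141,o,5.4).round(1))
print('base',c([(229,105),(237,288)],12,o,5.4).round(1))
print('cart',c([(488,62),(562,62),(562,285),(490,288)],54,o,5.4).round(1))
print('stop',c([(573,90),(577,278)],28,o,5.4).round(1))
print('hood',c([(131,44),(443,44),(456,497),(138,497)],60,(295,140),6).round(1))
print('bar',c([(68,165),(68,372)],46,(295,140),6).round(1))
t=[(426/1.5625,198/1.5625)]
for n,u,v,z in [('green',230,240,170),('blackb',152,317,190),('roll',497,387,24),('jar',426,190,60),('can',637,370,100),('sdtip',297,467,3),('sdtop',304,377,10)]:
    print(n,ray('top',u/1.5625,v/1.5625,z).round(0))
```

```text
A [512.6 402.1   5. ] [122.  35. 119.  33.] 8.436461021817207
B [404.8 337.4   5. ] [ 29. 121.  30. 120.] -109.30934578270771
C [438.3 198.8   5. ] [ 34. 120.  31. 121.] -78.38479123367489
D [433.58958411  37.05931487   5.        ] -70.93088131352727 117.00768585752418
posts [[643.5 201.2  98. ]
 [567.1 199.1  98. ]]
tab [[599.9 278.6 141. ]]
base [[664.1 304.2  12. ]
 [542.  296.7  12. ]]
cart [[683.5 132.2  54. ]
 [683.5  84.4  54. ]
 [537.7  84.4  54. ]
 [535.8 130.4  54. ]]
stop [[670.9  77.1  28. ]
 [546.1  74.6  28. ]]
hood [[ 679.3 -141.5   60. ]
 [ 679.5 -323.5   60. ]
 [ 415.9 -320.9   60. ]
 [ 416.1 -139.9   60. ]]
bar [[ 610.4 -105.1   46. ]
 [ 489.2 -103.    46. ]]
green [631. 422. 170.]
blackb [469. 569. 190.]
roll [ 332. -145.   24.]
jar [770.  11.  60.]
can [ 365. -433.  100.]
sdtip [159. 295.   3.]
sdtop [355. 283.  10.]
```

>>> move_arm(plan=[[[22,-50,0],[0,0,2.2],0.35],[[22,-50,0],[0,0,2.2],0.35],[[22,-50,0],[0,0,2.2],0.35],[[22,-50,0],[0,0,2.2],0.35],[[22,-50,0],[0,0,2.2],0.35],[[22,-50,0],[0,0,2.1],0.35],[[22,-50,0],[0,0,2.1],0.35],[[22,-50,0],[0,0,2.1],0.35],[[22,-50,0],[0,0,2.1],0.35],[[22,-50,0],[0,0,2.1],0.35]])

```text
clock: 1.35
eef_pos: [458.9, 103.0, 231.2]
tool_rot: [3.142, -0.0, -3.141]
force: [1.2, -0.1, -0.2]
width: 30.2
gripper_force: 0.0
```

>>> move_arm(plan=[[[22,-50,-20],[0,0,0],0.35],[[22,-50,-20],[0,0,0],0.35],[[22,-50,-20],[0,0,0],0.35],[[22,-50,-20],[0,0,0],0.35],[[3,-8,-20],[0,0,0],0.35],[[0,0,0],[0,0,0],0.35],[[0,0,0],[0,0,0],0.35]])

```text
clock: 2.22
eef_pos: [549.5, -102.1, 131.7]
tool_rot: [3.141, -0.0, -3.141]
force: [-0.0, 1.4, 0.7]
width: 29.9
gripper_force: 0.0
```

>>> move_arm(plan=[[[0,-2,-30],[0,0,0],0.35],[[0,0,-30],[0,0,0],0.35],[[0,0,-25],[0,0,0],0.35],[[0,0,-15],[0,0,0],0.35],[[0,0,-9],[0,0,0],0.35],[[0,0,0],[0,0,0],0.35]])

```text
clock: 2.98
eef_pos: [549.7, -105.0, 22.4]
tool_rot: [3.142, 0.0, 3.141]
force: [0.7, -1.2, 0.2]
width: 30.4
gripper_force: 0.0
```

>>> move_arm(plan=[[[0,0,0],[0,0,0],0.1],[[0,0,0],[0,0,0],0.05],[[0,0,0],[0,0,0],0.05],[[0,0,0],[0,0,0],0.05]])

```text
clock: 3.48
eef_pos: [550.2, -105.2, 23.2]
tool_rot: [3.141, 0.001, 3.141]
force: [-0.0, 0.9, 6.9]
width: 9.9
gripper_force: 58.8
```

>>> move_arm(plan=[[[0,-3.3,21.7],[0,0,0],0.05],[[0,-5.4,21.3],[0,0,0],0.05],[[0,-7.6,20.7],[0,0,0],0.05],[[0,-9.5,19.8],[0,0,0],0.05]])

```text
clock: 3.98
eef_pos: [550.0, -129.7, 106.4]
tool_rot: [3.14, 0.001, -3.141]
force: [1.7, 3.2, -0.9]
width: 9.7
gripper_force: 58.4
```

>>> move_arm(plan=[[[0,-11.5,18.8],[0,0,0],0.05],[[0,-13.4,17.5],[0,0,0],0.05],[[0,-15,16.1],[0,0,0],0.05],[[0,-16.5,14.5],[0,0,0],0.05],[[0,-17.9,12.8],[0,0,0],0.05],[[0,-19.1,11],[0,0,0],0.05],[[0,-20,8.9],[0,0,0],0.05]])

```text
clock: 4.85
eef_pos: [549.9, -239.0, 208.2]
tool_rot: [3.134, 0.0, -3.139]
force: [-1.8, 0.6, -1.4]
width: 9.4
gripper_force: 60.5
```

>>> move_arm(plan=[[[0,-20.9,7],[0,0,0],0.05],[[0,-21.5,4.8],[0,0,0],0.05],[[0,-21.8,2.6],[0,0,0],0.05],[[0,-22,0.5],[0,0,0],0.05],[[0,-22,-1.7],[0,0,0],0.05],[[0,-21.6,-4],[0,0,0],0.05],[[0,-10,-2.5],[0,0,0],0.05],[[0,0,0],[0,0,0],0.05]])

```text
clock: 5.85
eef_pos: [549.5, -384.9, 212.6]
tool_rot: [-3.141, 0.0, 3.14]
force: [-1.5, 0.3, 5.1]
width: 9.4
gripper_force: 67.8
```

Run:
```python
from h import *
im=snap('scene','s2.png'); t=snap('top','t2.png')
cv2.imwrite('pics/s2b.png',np.hstack([cv2.resize(im[130:290,100:350],(400,256)),cv2.resize(t[90:250,230:480],(400,256))]))
```

```text
(no output)
```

View pics/s2b.png

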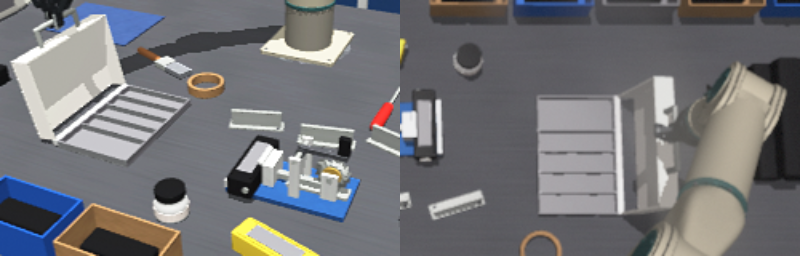

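>>> move_arm(plan=[[[0,0,0],[0,0,0],0.35],[[0,0,0],[0,0,0],0.35],[[0,0,10],[0,0,0],0.35],[[0,0,20],[0,0,0],0.35],[[0,0,35],[0,0,0],0.35],[[0,50,0],[0,0,-9],0.45],[[5,60,0],[0,0,-9],0.45],[[5,60,0],[0,0,-9],0.45],[[5,60,0],[0,0,-9],0.45],[[5,60,0],[0,0,-9],0.45]])

```text
clock: 7.2
eef_pos: [569.8, -92.3, 277.9]
tool_rot: [3.141, 0.001, 2.351]
force: [0.5, 0.2, 0.4]
width: 38.5
gripper_force: 0.0
```

>>> move_arm(plan=[[[5,60,0],[0,0,-9],0.45],[[5,60,0],[0,0,-9],0.45],[[5,60,0],[0,0,-9],0.45],[[5,60,0],[0,0,-9],0.45],[[5,60,0],[0,0,-9],0.45],[[5,60,-30],[0,0,0],0.45],[[5,53,-40],[0,0,0],0.45],[[0,10,0],[0,0,0],0.45],[[0,0,0],[0,0,0],0.45]])

```text
clock: 8.32
eef_pos: [604.1, 321.5, 212.1]
tool_rot: [3.141, 0.0, 1.572]
force: [0.7, -0.2, 0.7]
width: 38.7
gripper_force: 0.0
```

Run:
```python
from h import *
s=status.read_state();print(s['eef_pos'],s['tool_rot'],s['qpos'].round(2))
im=snap('wrist','w3.png'); t=snap('top','t3.png')
cv2.imwrite('pics/w3b.png',np.hstack([cv2.resize(im,(400,300)),cv2.resize(t[90:240,280:480],(400,300))]))
```

```text
[604.07810131 321.45756228 212.13377126] [3.14091200e+00 3.53137963e-04 1.57150274e+00] [-0.7   0.72  0.32  1.44 -0.24  1.02 -0.33]
```

View pics/w3b.png

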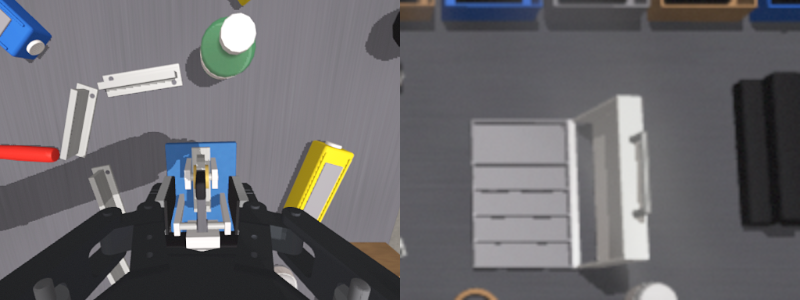

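```bash
cat >> h.py <<'E'
from scipy.spatial.transform import Rotation as R
def wT(s):
    T=np.eye(4);T[:3,:3]=R.from_euler('xyz',s['tool_rot']).as_matrix();T[:3,3]=s['eef_pos'];return T@np.array(cams.camera_params('wrist')['tool_from_camera'])
def wray(T,u,v,z):
    d=T[:3,:3]@np.linalg.solve(cams.camera_params('wrist')['K'],[u,v,1]);o=T[:3,3];return o+d*(z-o[2])/d[2]
def wproj(T,P):
    q=cams.camera_params('wrist')['K']@(T[:3,:3].T@(np.array(P)-T[:3,3]));return q[:2]/q[2]
E
python3 - <<'E'
from h import *
s=status.read_state();T=wT(s)
p=wproj(T,[600,278.5,141]);print(p)
im=cv2.imread('pics/w3.png');c=cv2.resize(im[160:320,190:330],None,fx=3.75,fy=3.75,interpolation=cv2.INTER_CUBIC)
cv2.circle(c,tuple(int(x) for x in ((p-[190,160])*3.75)),3,(0,0,255),-1);cv2.imwrite('pics/w3c.png',c)
E
```

```text
[251.70007717 243.66239046]
```

View pics/w3c.png

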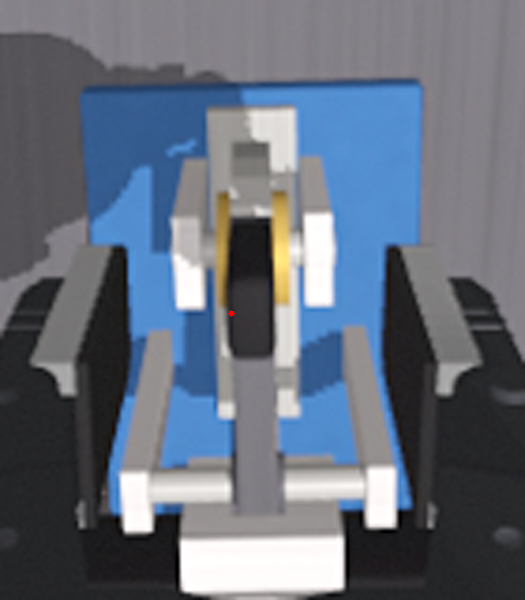

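The tab's top is at crop (252,316), so x ≈ 604 mm. The hood stands open by itself.

>>> move_arm(plan=[[[0,-43,0],[0,0,0],0.45],[[0,0,-30],[0,0,0],0.45],[[0,0,-30],[0,0,0],0.45],[[0,0,-30],[0,0,0],0.45],[[0,0,-10],[0,0,0],0.45],[[0,0,0],[0,0,0],0.05],[[0,0,0],[0,0,0],0.05],[[0,0,0],[0,0,0],0.05],[[0,0,0],[0,0,0],0.05]])

```text
clock: 9.55
eef_pos: [603.1, 277.5, 112.9]
tool_rot: [-3.14, 0.001, 1.572]
force: [-4.6, -2.3, 3.7]
width: 11.1
gripper_force: 59.2
```

Gripped. Lift along the arc and wait.

>>> move_arm(plan=[[[0,-2.5,7.9],[5.7,0,0],0.05],[[0,-3.3,7.6],[5.7,0,0],0.05],[[0,-4,7.2],[5.7,0,0],0.05],[[0,0,0],[0,0,0],0.05],[[0,0,0],[0,0,0],0.05],[[0,0,0],[0,0,0],0.05],[[0,0,0],[0,0,0],0.05],[[0,0,0],[0,0,0],0.05],[[0,0,0],[0,0,0],0.05],[[0,0,0],[0,0,0],0.05]])

```text
clock: 10.8
eef_pos: [603.5, 267.9, 134.2]
tool_rot: [-3.141, -0.297, 1.571]
force: [-3.7, -3.2, 0.1]
width: 10.8
gripper_force: 60.1
```

>>> move_arm(plan=[[[0,0,0],[0,0,0],0.05],[[0,0,0],[0,0,0],0.05],[[0,0,0],[0,0,0],0.05],[[0,0,0],[0,0,0],0.05],[[0,0,0],[0,0,0],0.05],[[0,0,0],[0,0,0],0.05],[[0,0,0],[0,0,0],0.05],[[0,0,0],[0,0,0],0.05]])

```text
clock: 11.8
eef_pos: [603.5, 267.8, 134.2]
tool_rot: [-3.141, -0.297, 1.571]
force: [-4.2, -3.3, -1.0]
width: 11.0
gripper_force: 60.1
```

Run:
```python
from h import *
im=snap('scene','s4.png')
cv2.imwrite('pics/s4b.png',cv2.resize(im[180:290,220:360],(700,550),interpolation=cv2.INTER_CUBIC))
```

```text
(no output)
```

View pics/s4b.png

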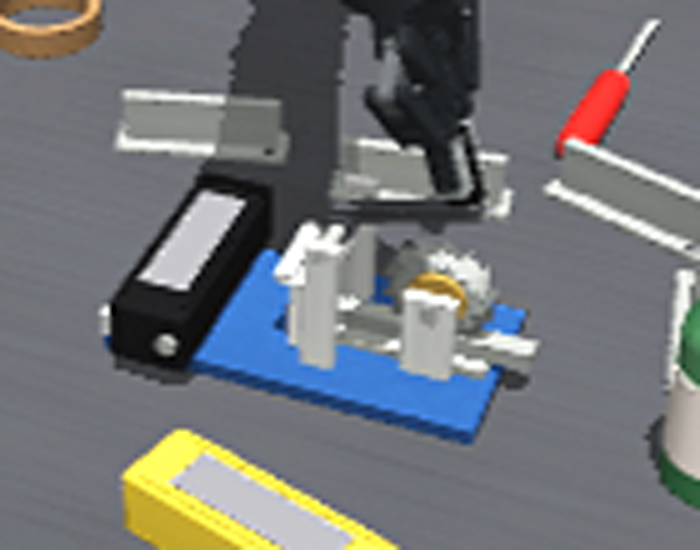

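The jaw is fully back: the cartridge stands free at (190,280) in the crop, and the jaw is beside the posts. I lower the pawl and let go.

>>> move_arm(plan=[[[0,4,-7.2],[-5.7,0,0],0.05],[[0,3.3,-7.6],[-5.7,0,0],0.05],[[0,2,-6],[-5.7,0,0],0.05],[[0,0,0],[0,0,0],0.45],[[0,0,0],[0,0,0],0.45],[[0,0,30],[0,0,0],0.45],[[0,0,60],[0,0,9],0.8],[[0,-40,30],[0,0,9],1],[[1,-50,0],[0,0,9],1],[[2,-50,0],[0,0,9],1]])

```text
clock: 13.1
eef_pos: [608.4, 134.8, 235.7]
tool_rot: [3.136, 0.001, 2.201]
force: [0.6, -0.4, 0.8]
width: 85.2
gripper_force: 0.0
```

>>> move_arm(plan=[[[2,-30,0],[0,0,9],1],[[1,0,0],[0,0,9],1],[[0,0,0],[0,0,9],1],[[0,0,0],[0,0,9],1],[[0,0,0],[0,0,9],1],[[0,0,0],[0,0,9],1],[[0,0,0],[0,0,1.5],1],[[0,0,0],[0,0,0],1]])

```text
clock: 14.1
eef_pos: [610.4, 106.6, 234.2]
tool_rot: [3.141, 0.001, -3.12]
force: [-0.0, 0.7, -0.5]
width: 85.4
gripper_force: 0.0
```

Run:
```python
from h import *
s=status.read_state();print(s['eef_pos'],s['tool_rot'])
im=snap('wrist','w5.png')
cv2.imwrite('pics/w5b.png',cv2.resize(im,(800,600),interpolation=cv2.INTER_CUBIC))
```

```text
[610.40815833 106.62348162 234.23374648] [ 3.14089910e+00  1.46753979e-03 -3.12024325e+00]
```

View pics/w5b.png

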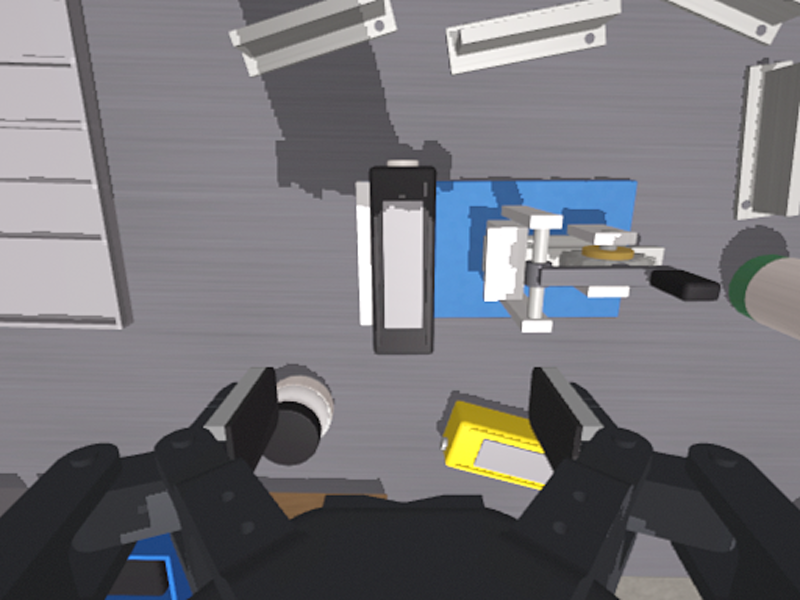

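Wrist view: the cartridge's top spans (370,168) to (434,353) and is free. The jaw is back at (505,260) and the pawl is down.

Run:
```python
from h import *
T=wT(status.read_state())
q=np.array([wray(T,u*.64,v*.64,54) for u,v in [(370,168),(435,168),(434,353),(374,353)]]);print(q.round(1),q.mean(0))
```

```text
[[537.7  82.1  54. ]
 [536.6 129.1  54. ]
 [682.1 134.7  54. ]
 [683.2  85.4  54. ]] [609.92347252 107.83989112  54.        ]
```

>>> move_arm(plan=[[[0,1,-50],[0,0,0.5],1],[[0,0,-50],[0,0,0],1],[[0,0,-50],[0,0,0],1],[[0,0,-35],[0,0,0],1],[[0,0,-15],[0,0,0],1],[[0,0,-6],[0,0,0],1],[[0,0,0],[0,0,0],1],[[0,0,0],[0,0,0],0.4],[[0,0,0],[0,0,0],0.4],[[0,0,0],[0,0,0],0.4]])

```text
clock: 15.4
eef_pos: [610.8, 108.2, 29.0]
tool_rot: [-3.141, 0.002, -3.108]
force: [-0.9, 0.0, 5.5]
width: 48.9
gripper_force: 64.7
```

>>> move_arm(plan=[[[0,0,0],[0,0,0],0.4],[[0,0,0],[0,0,0],0.4],[[0,0,10],[0,0,0],0.4],[[0,0,20],[0,0,0],0.4],[[0,0,30],[0,0,0],0.4]])

```text
clock: 16.02
eef_pos: [609.1, 108.7, 88.4]
tool_rot: [-3.141, -0.002, -3.107]
force: [0.2, -0.2, -3.5]
width: 48.8
gripper_force: 63.3
```

>>> move_arm(plan=[[[3,-34,0],[0,0,-9.3],0.4],[[3,-34,0],[0,0,-9.3],0.4],[[3,-34,0],[0,0,-9.3],0.4],[[3,-34,0],[0,0,-9.3],0.4],[[3,-34,0],[0,0,-9.3],0.4],[[3,-34,0],[0,0,-9.2],0.4],[[3,-34,0],[0,0,-9.2],0.4],[[3,-34,0],[0,0,-9.2],0.4],[[3,-34,0],[0,0,-9.2],0.4],[[3,-34,0],[0,0,-9.2],0.4]])

```text
clock: 17.27
eef_pos: [640.2, -231.6, 88.7]
tool_rot: [3.141, -0.001, 1.557]
force: [0.8, 0.1, -4.5]
width: 48.5
gripper_force: 63.4
```

>>> move_arm(plan=[[[0,0,0],[0,0,0],0.4],[[0,0,0],[0,0,0],0.4]])

```text
clock: 17.52
eef_pos: [640.0, -230.0, 88.1]
tool_rot: [3.141, -0.002, 1.563]
force: [-0.3, 1.3, -3.2]
width: 48.8
gripper_force: 63.4
```

Run:
```python
from h import *
s=status.read_state();print(s['eef_pos'],s['tool_rot'])
im=snap('wrist','w6.png')
cv2.imwrite('pics/w6b.png',cv2.resize(im,(800,600),interpolation=cv2.INTER_CUBIC))
```

```text
[ 640.02107632 -229.9531409    88.06117259] [ 3.14129127e+00 -2.10054383e-03  1.56288349e+00]
```

View pics/w6b.png

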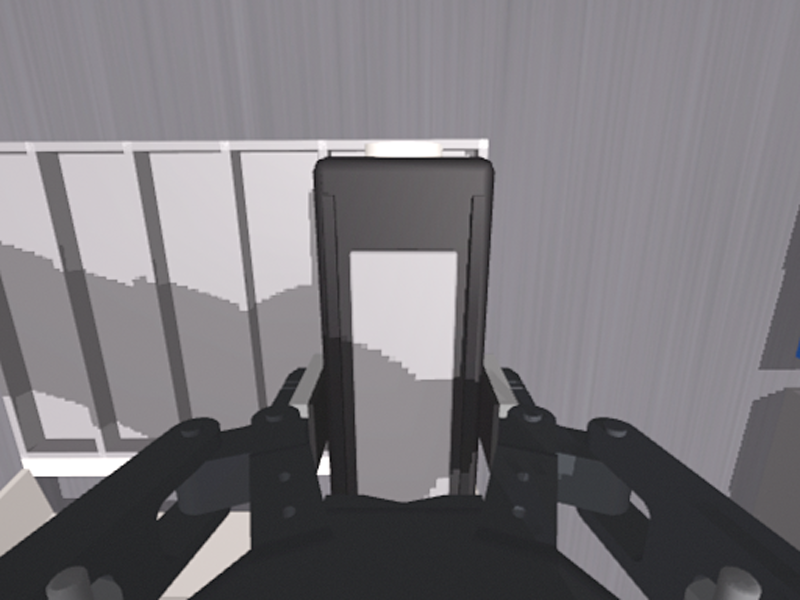

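The cartridge is held squarely. The tray's front wall is at row ~145, its corner at (488,141), and divider tops meet it at (322,145), (225,145), (128,145) and (32,146).

Run:
```python
from h import *
T=wT(status.read_state())
for u,v,z in [(488,141,18),(322,142,18),(225,143,18),(128,143,18),(32,143,18)]: print(wray(T,(u+.5)*.64-.5,(v+.5)*.64-.5,z).round(1))
q=np.array([wray(T,(u+.5)*.64-.5,(v+.5)*.64-.5,76+42-1.5-46+12) for u,v in[(316,160),(490,160)]]);print(q)
print(cams.camera_params('wrist')['tool_from_camera'][:3,3])
```

```text
[ 680.6 -143.9   18. ]
[ 602.6 -143.8   18. ]
[ 557. -144.   18.]
[ 511.4 -143.7   18. ]
[ 466.4 -143.4   18. ]
[[ 611.73200075 -153.75149057   82.5       ]
 [ 669.36076748 -154.12516491   82.5       ]]
[  71.51755256   -0.28984691 -142.5485829 ]
```

>>> move_arm(plan=[[[0,-1,-25],[0,0,0],0.4],[[0,0,-20],[0,0,0],0.4],[[0,0,-12],[0,0,0],0.4],[[0,0,-6],[0,0,0],0.4],[[0,0,-3],[0,0,0],0.4],[[0,0,-2],[0,0,0],0.4],[[0,0,0],[0,0,0],0.4]])

```text
clock: 18.45
eef_pos: [640.2, -232.4, 21.1]
tool_rot: [3.141, -0.0, 1.562]
force: [-1.9, 1.2, 4.5]
width: 48.8
gripper_force: 64.4
```

>>> move_arm(plan=[[[0,0,0],[0,0,0],0.75],[[0,0,0],[0,0,0],0.75],[[0,0,10],[0,0,0],0.75],[[0,0,50],[0,0,0],0.75],[[0,0,60],[0,0,0],0.75],[[-34,44,30],[0,0,4],0.6],[[-34,44,30],[0,0,4],0.6],[[-34,44,0],[0,0,4],0.6],[[-34,44,0],[0,0,4],0.6],[[-34,44,0],[0,0,3],0.6]])

```text
clock: 19.7
eef_pos: [469.9, -12.0, 199.9]
tool_rot: [3.139, 0.0, 1.895]
force: [0.7, 1.5, 0.9]
width: 51.3
gripper_force: 0.0
```

>>> move_arm(plan=[[[-34,44,0],[0,0,0],0.6],[[0,0,0],[0,0,0],0.6],[[0,0,0],[0,0,0],0.6]])

```text
clock: 20.08
eef_pos: [437.7, 30.4, 199.7]
tool_rot: [3.139, 0.001, 1.893]
force: [0.0, 1.0, -0.2]
width: 51.2
gripper_force: 0.0
```

Run:
```python
from h import *
s=status.read_state();print(s['eef_pos'],s['tool_rot'],s['qpos'].round(2))
im=snap('wrist','w7.png');im2=snap('top','t7.png')
cv2.imwrite('pics/w7b.png',np.hstack([cv2.resize(im,(512,384)),cv2.resize(im2[90:250,258:378],(288,384))]))
```

```text
[437.70474101  30.39396134 199.71429679] [3.13926008e+00 8.61040916e-04 1.89312598e+00] [-0.34  0.39  0.27  2.12 -0.17  0.64  0.38]
```

View pics/w7b.png

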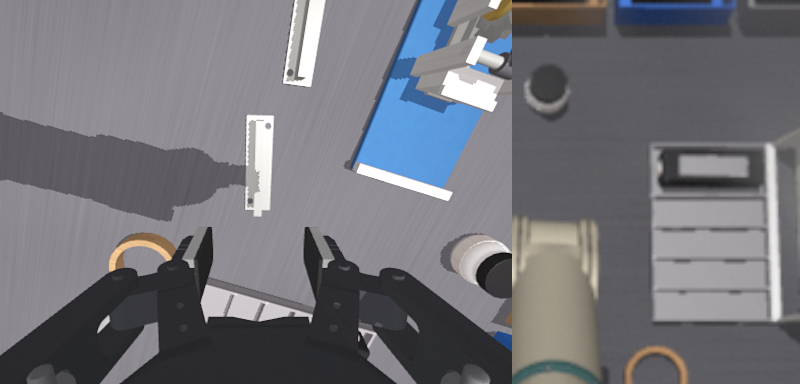

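The cartridge lies in the wide compartment. Blade D is at (246–273, 115–210) in the wrist picture, in line with the tool; C's end is at (297,80).

Run:
```python
from h import *
T=wT(status.read_state())
q=np.array([wray(T,u,v,5) for u,v in[(246,115),(273,116),(271,209),(246,209)]]);print(q.round(1),q.mean(0).round(1))
a=(q[0]-q[3]+q[1]-q[2]);print(np.degrees(np.arctan2(a[1],a[0])))
for P in ([433.6,37,5],[433.6,37,40]): print(wproj(T,P))
cv2.imwrite('pics/w7c.png',cv2.resize(cv2.imread('pics/w7.png')[100:230,200:330],(650,600),interpolation=cv2.INTER_CUBIC))
```

```text
[[404.5  87.2   5. ]
 [435.4  96.3   5. ]
 [471.9 -16.    5. ]
 [440.7 -26.4   5. ]] [438.1  35.3   5. ]
107.83474186137005
[255.9767825  162.11882758]
[255.86934063 167.88471322]
```

>>> move_arm(plan=[[[0,5,-50],[0,0,0],0.5],[[0,0,-50],[0,0,0],0.5],[[0,0,-45],[0,0,0],0.5],[[0,0,-25],[0,0,0],0.5],[[0,0,-15],[0,0,0],0.5],[[0,0,0],[0,0,0],0.05],[[0,0,0],[0,0,0],0.05],[[0,0,0],[0,0,0],0.05],[[0,0,0],[0,0,0],0.05]])

```text
clock: 21.3
eef_pos: [434.8, 37.4, 24.5]
tool_rot: [-3.138, -0.007, 1.893]
force: [0.0, -1.5, -1.3]
width: 7.6
gripper_force: 60.7
```

>>> move_arm(plan=[[[0,0,10],[0,0,0],0.05],[[0,0,30],[0,0,0],0.05],[[0,0,50],[0,0,0],0.05],[[0,0,0],[0,0,0],0.05]])

```text
clock: 21.8
eef_pos: [436.5, 37.6, 117.1]
tool_rot: [3.14, -0.005, 1.893]
force: [0.2, 0.6, -2.0]
width: 7.5
gripper_force: 60.9
```

>>> move_arm(plan=[[[24,-45,0],[0,0,-3.1],0.05],[[24,-45,0],[0,0,-3.1],0.05],[[24,-45,0],[0,0,-3.1],0.05],[[24,-45,0],[0,0,-3.1],0.05],[[24,-45,0],[0,0,-3.1],0.05],[[23,-45,0],[0,0,-3.1],0.05],[[0,0,0],[0,0,0],0.05],[[0,0,0],[0,0,0],0.05]])

```text
clock: 22.8
eef_pos: [576.5, -231.5, 113.0]
tool_rot: [-3.135, -0.009, 1.568]
force: [-0.2, 0.6, -1.8]
width: 7.1
gripper_force: 60.8
```

Run:
```python
from h import *
im=snap('wrist','w8.png')
cv2.imwrite('pics/w8b.png',cv2.resize(im,(640,480)))
```

```text
(no output)
```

View pics/w8b.png

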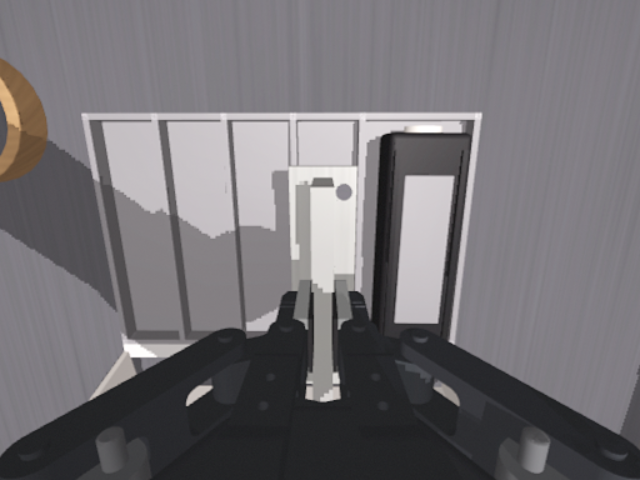

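Blade D is held straight above the compartment next to the cartridge, its foot at (290–357, 165+).

>>> move_arm(plan=[[[2.5,0,-25],[0,0,0],0.05],[[0,0,-25],[0,0,0],0.05],[[0,0,-20],[0,0,0],0.05],[[0,0,-9],[0,0,0],0.05],[[0,0,-3],[0,0,0],0.05],[[0,0,0],[0,0,0],0.05]])

```text
clock: 23.6
eef_pos: [580.4, -232.8, 32.5]
tool_rot: [-3.138, -0.007, 1.568]
force: [0.5, 0.3, -0.7]
width: 7.1
gripper_force: 60.9
```

>>> move_arm(plan=[[[-1,1,-2],[0,0,0],0.05],[[0,0,-2],[0,0,0],0.05],[[0,0,-1],[0,0,0],0.05],[[0,0,0],[0,0,0],0.05]])

```text
clock: 24.1
eef_pos: [579.2, -231.5, 27.9]
tool_rot: [-3.138, -0.008, 1.568]
force: [-1.7, 0.5, 5.3]
width: 7.4
gripper_force: 61.7
```

>>> move_arm(plan=[[[0,0,0],[0,0,0],0.2],[[0,0,0],[0,0,0],0.2],[[0,0,10],[0,0,0],0.2],[[0,0,40],[0,0,0],0.3],[[0,0,55],[0,0,0],0.45],[[0,0,0],[0,0,0],0.5]])

```text
clock: 24.85
eef_pos: [581.7, -233.7, 137.0]
tool_rot: [3.138, -0.003, 1.568]
force: [-0.1, -0.1, 0.4]
width: 42.9
gripper_force: 0.0
```

```bash
cat >> h.py <<'E'
def blades():
    t=cams.get_image('top'); cv2.imwrite('pics/tl.png',t); m=(t.min(2)>125).astype(np.uint8)
    m=cv2.morphologyEx(m,cv2.MORPH_CLOSE,np.ones((3,3)))
    for c in cv2.findContours(m,0,2)[0]:
        (u,v),wh,an=cv2.minAreaRect(c); 
        if not(25<max(wh)<42 and 4<min(wh)<14): continue
        b=cv2.boxPoints(((u,v),wh,an)); q=np.array([ray('top',x,y,5) for x,y in b]); e=[q[1]-q[0],q[2]-q[1]]; e=max(e,key=np.linalg.norm)
        print(np.round(q.mean(0)[:2],0),'len',round(np.linalg.norm(e)),'ang',round(np.degrees(np.arctan2(e[1],e[0]))%180,1),'px',round(u),round(v))
E
python3 -c "
from h import *
print(status.read_state()['eef_pos']);blades()"
```

```text
[ 581.71838203 -233.737248    136.9982443 ]
[ 282. -270.] len 104 ang 68.1 px 354 262
[313. 512.] len 102 ang 133.7 px 128 254
[406. 337.] len 125 ang 71.6 px 179 227
[438. 200.] len 123 ang 101.3 px 219 217
[ 449. -202.] len 100 ang 126.9 px 333 214
[512. 403.] len 124 ang 8.5 px 161 197
[643. 589.] len 104 ang 128.6 px 110 160
[810. 232.] len 104 ang 74.4 px 211 115
```

>>> move_arm(plan=[[[-16,48,0],[0,0,1.3],0.5],[[-16,48,0],[0,0,1.3],0.5],[[-16,48,0],[0,0,1.3],0.5],[[-16,48,0],[0,0,1.3],0.5],[[-16,48,0],[0,0,1.3],0.5],[[-16,48,0],[0,0,1.3],0.5],[[-16,48,0],[0,0,1.3],0.5],[[-16,48,0],[0,0,1.3],0.5],[[-15,49,0],[0,0,1.2],0.5],[[0,0,0],[0,0,0],0.5]])

```text
clock: 26.15
eef_pos: [433.2, 205.9, 130.7]
tool_rot: [-3.134, -0.009, 1.779]
force: [0.3, 0.4, 0.6]
width: 42.9
gripper_force: 0.0
```

>>> move_arm(plan=[[[0,0,-25],[0,0,0],0.5],[[0,0,-25],[0,0,0],0.5],[[0,0,-20],[0,0,0],0.5],[[0,0,-15],[0,0,0],0.5],[[0,0,0],[0,0,0],0.5]])

```text
clock: 26.78
eef_pos: [435.5, 200.4, 46.0]
tool_rot: [-3.135, -0.006, 1.769]
force: [0.1, -0.8, 0.2]
width: 42.6
gripper_force: 0.0
```

>>> move_arm(plan=[[[2,0,-15],[0,0,0],0.5],[[0,0,-12],[0,0,0],0.5],[[0,0,0],[0,0,0],0.5],[[0,0,0],[0,0,0],0.05],[[0,0,0],[0,0,0],0.05],[[0,0,0],[0,0,0],0.05],[[0,0,0],[0,0,0],0.05]])

```text
clock: 27.65
eef_pos: [438.0, 201.5, 20.2]
tool_rot: [-3.137, -0.007, 1.771]
force: [-0.7, -0.0, 2.6]
width: 7.7
gripper_force: 61.7
```

>>> move_arm(plan=[[[0,0,10],[0,0,0],0.05],[[0,0,30],[0,0,0],0.05],[[0,0,50],[0,0,0],0.05],[[0,0,0],[0,0,0],0.05]])

```text
clock: 28.15
eef_pos: [440.2, 202.1, 113.1]
tool_rot: [3.14, -0.008, 1.771]
force: [-0.2, 0.6, -1.4]
width: 7.5
gripper_force: 61.3
```

>>> move_arm(plan=[[[10.3,-48.1,0],[0,0,-1.3],0.05],[[10.3,-48.1,0],[0,0,-1.3],0.05],[[10.3,-48.1,0],[0,0,-1.3],0.05],[[10.3,-48.1,0],[0,0,-1.3],0.05],[[10.3,-48.1,0],[0,0,-1.3],0.05],[[10.3,-48.1,0],[0,0,-1.3],0.05],[[10.3,-48.1,0],[0,0,-1.3],0.05],[[10.3,-48.1,0],[0,0,-1.3],0.05],[[10.3,-48.1,0],[0,0,-1.2],0.05],[[0,0,0],[0,0,0],0.05]])

```text
clock: 29.4
eef_pos: [530.1, -237.0, 109.8]
tool_rot: [-3.137, -0.003, 1.562]
force: [0.1, 0.6, -1.1]
width: 8.0
gripper_force: 61.1
```

>>> move_arm(plan=[[[0,0,-20],[0,0,0],0.05],[[0,0,-15],[0,0,0],0.05],[[0,0,0],[0,0,0],0.05],[[0,0,0],[0,0,0],0.05]])

```text
clock: 29.9
eef_pos: [530.9, -231.3, 75.2]
tool_rot: [-3.137, -0.007, 1.568]
force: [0.6, 0.1, -1.1]
width: 7.1
gripper_force: 61.1
```

>>> move_arm(plan=[[[2,0,-20],[0,0,0],0.05],[[0,0,-18],[0,0,0],0.05],[[0,0,-8],[0,0,0],0.05],[[0,0,-3],[0,0,0],0.05],[[0,0,-2],[0,0,0],0.05],[[0,0,0],[0,0,0],0.05],[[0,0,0],[0,0,0],0.05]])

```text
clock: 30.78
eef_pos: [533.1, -231.6, 24.3]
tool_rot: [-3.138, -0.007, 1.568]
force: [-0.3, -0.3, -1.4]
width: 7.8
gripper_force: 61.1
```

>>> move_arm(plan=[[[0,0,-1],[0,0,0],0.05],[[0,0,-1],[0,0,0],0.05],[[0,0,0],[0,0,0],0.05]])

```text
clock: 31.15
eef_pos: [533.0, -231.6, 24.2]
tool_rot: [-3.139, -0.008, 1.568]
force: [-3.3, 2.9, 15.5]
width: 7.8
gripper_force: 63.6
```

>>> move_arm(plan=[[[0,0,1],[0,0,0],0.2],[[0,0,0],[0,0,0],0.2],[[0,0,10],[0,0,0],0.2],[[0,0,40],[0,0,0],0.3],[[0,0,55],[0,0,0],0.45],[[0,0,0],[0,0,0],0.5]])

```text
clock: 31.9
eef_pos: [535.2, -233.4, 132.4]
tool_rot: [3.139, -0.003, 1.568]
force: [0.1, 0.1, -0.3]
width: 42.6
gripper_force: 0.0
```

```bash
python3 -c "
from h import *
blades()"
```

```text
[ 281. -276.] len 93 ang 66.7 px 355 263
[313. 512.] len 103 ang 133.7 px 128 254
[406. 337.] len 125 ang 71.6 px 179 227
[ 474. -315.] len 113 ang 0.2 px 364 207
[512. 403.] len 124 ang 8.5 px 161 197
[644. 589.] len 104 ang 128.6 px 110 160
[810. 232.] len 104 ang 74.4 px 211 115
```

>>> move_arm(plan=[[[-10.7,47.4,0],[0,0,-1.8],0.5],[[-10.7,47.4,0],[0,0,-1.8],0.5],[[-10.7,47.4,0],[0,0,-1.8],0.5],[[-10.7,47.4,0],[0,0,-1.8],0.5],[[-10.7,47.4,0],[0,0,-1.8],0.5],[[-10.7,47.4,0],[0,0,-1.8],0.5],[[-10.7,47.4,0],[0,0,-1.8],0.5],[[-10.7,47.4,0],[0,0,-1.8],0.5],[[-10.7,47.4,0],[0,0,-1.8],0.5],[[-10.7,47.4,0],[0,0,-1.8],0.5]])

```text
clock: 33.2
eef_pos: [424.5, 243.8, 127.1]
tool_rot: [-3.136, -0.005, 1.253]
force: [1.4, 0.4, -0.5]
width: 42.8
gripper_force: 0.0
```

>>> move_arm(plan=[[[-10.7,47.4,0],[0,0,0],0.5],[[-10.7,47.4,0],[0,0,0],0.5],[[0,0,-20],[0,0,0],0.5],[[0,0,-25],[0,0,0],0.5],[[0,0,-25],[0,0,0],0.5],[[0,0,0],[0,0,0],0.5],[[0,0,0],[0,0,0],0.5]])

```text
clock: 34.08
eef_pos: [404.5, 337.1, 58.2]
tool_rot: [-3.137, -0.007, 1.253]
force: [0.4, 0.2, 1.0]
width: 42.8
gripper_force: 0.0
```

>>> move_arm(plan=[[[1,0,-18],[0,0,0],0.5],[[0,0,-14],[0,0,0],0.5],[[0,0,-6],[0,0,0],0.5],[[0,0,0],[0,0,0],0.05],[[0,0,0],[0,0,0],0.05],[[0,0,0],[0,0,0],0.05],[[0,0,0],[0,0,0],0.05]])

```text
clock: 34.95
eef_pos: [405.6, 337.4, 20.3]
tool_rot: [-3.137, -0.007, 1.254]
force: [-0.7, -0.8, 2.6]
width: 7.5
gripper_force: 59.6
```

>>> move_arm(plan=[[[0,0,10],[0,0,0],0.05],[[0,0,30],[0,0,0],0.05],[[0,0,50],[0,0,0],0.05],[[0,0,0],[0,0,0],0.05]])

```text
clock: 35.45
eef_pos: [407.5, 338.4, 113.4]
tool_rot: [-3.141, -0.012, 1.254]
force: [-0.2, -0.6, -0.9]
width: 7.4
gripper_force: 59.2
```

>>> move_arm(plan=[[[6.7,-47.4,0],[0,0,1.8],0.05],[[6.7,-47.4,0],[0,0,1.8],0.05],[[6.7,-47.4,0],[0,0,1.8],0.05],[[6.7,-47.4,0],[0,0,1.8],0.05],[[6.7,-47.4,0],[0,0,1.8],0.05],[[6.7,-47.4,0],[0,0,1.8],0.05],[[6.7,-47.4,0],[0,0,1.8],0.05],[[6.7,-47.4,0],[0,0,1.8],0.05],[[6.7,-47.4,0],[0,0,1.8],0.05],[[6.7,-47.4,0],[0,0,1.8],0.05]])

```text
clock: 36.7
eef_pos: [471.9, -137.7, 109.4]
tool_rot: [-3.136, -0.008, 1.569]
force: [0.5, 0.0, -1.2]
width: 7.4
gripper_force: 59.1
```

>>> move_arm(plan=[[[6.7,-47.4,0],[0,0,0],0.05],[[6.7,-47.4,0],[0,0,0],0.05],[[0,0,-20],[0,0,0],0.05],[[0,0,-15],[0,0,0],0.05],[[0,0,0],[0,0,0],0.05],[[0,0,0],[0,0,0],0.05]])

```text
clock: 37.45
eef_pos: [485.9, -230.8, 75.1]
tool_rot: [-3.137, -0.007, 1.569]
force: [0.5, 0.3, -1.0]
width: 8.0
gripper_force: 59.1
```

>>> move_arm(plan=[[[1,0,-20],[0,0,0],0.05],[[0,0,-18],[0,0,0],0.05],[[0,0,-8],[0,0,0],0.05],[[0,0,-3],[0,0,0],0.05],[[0,0,-3],[0,0,0],0.05],[[0,0,0],[0,0,0],0.05],[[0,0,0],[0,0,0],0.05]])

```text
clock: 38.33
eef_pos: [486.8, -231.7, 24.3]
tool_rot: [-3.138, -0.007, 1.568]
force: [-2.2, 1.6, 8.2]
width: 7.3
gripper_force: 60.3
```

>>> move_arm(plan=[[[0,0,0],[0,0,0],0.2],[[0,0,0],[0,0,0],0.2],[[0,0,10],[0,0,0],0.2],[[0,0,40],[0,0,0],0.3],[[0,0,55],[0,0,0],0.45],[[0,0,0],[0,0,0],0.5]])

```text
clock: 39.08
eef_pos: [489.0, -233.3, 132.2]
tool_rot: [3.139, -0.003, 1.568]
force: [0.1, -0.4, -0.8]
width: 42.5
gripper_force: 0.0
```

```bash
python3 -c "
from h import *
blades()"
```

```text
[313. 512.] len 102 ang 133.9 px 128 254
[513. 403.] len 124 ang 8.5 px 161 197
[644. 589.] len 104 ang 128.6 px 110 160
[810. 232.] len 104 ang 74.4 px 211 115
```

>>> move_arm(plan=[[[-8,47,0],[0,0,0],0.5],[[-8,47,0],[0,0,0],0.5],[[-8,47,0],[0,0,0],0.5],[[-8,47,0],[0,0,0],0.5],[[-8,47,0],[0,0,0],0.5],[[-8,47,0],[0,0,9],0.5],[[-8,47,0],[0,0,9],0.5],[[2,50,0],[0,0,9],0.5],[[2,50,0],[0,0,9],0.5],[[2,50,0],[0,0,9],0.5]])

```text
clock: 40.38
eef_pos: [435.9, 248.9, 127.3]
tool_rot: [-3.135, -0.007, 2.359]
force: [0.9, 0.6, 0.2]
width: 42.8
gripper_force: 0.0
```

>>> move_arm(plan=[[[2,50,0],[0,0,9],0.5],[[24,35,0],[0,0,9],0.5],[[24,35,0],[0,0,9],0.5],[[24,35,0],[0,0,9],0.5],[[0,0,0],[0,0,9],0.5],[[0,0,0],[0,0,9],0.5],[[0,0,-15],[0,0,0],0.5],[[0,0,-20],[0,0,0],0.5],[[0,0,0],[0,0,0],0.5],[[0,0,0],[0,0,0],0.5]])

```text
clock: 41.62
eef_pos: [510.6, 402.4, 92.5]
tool_rot: [-3.136, -0.008, -2.988]
force: [-0.0, -0.2, 0.2]
width: 42.5
gripper_force: 0.0
```

>>> move_arm(plan=[[[2,1,-24],[0,0,0],0.5],[[0,0,-24],[0,0,0],0.5],[[0,0,-16],[0,0,0],0.5],[[0,0,-8],[0,0,0],0.5],[[0,0,0],[0,0,0],0.5],[[0,0,0],[0,0,0],0.05],[[0,0,0],[0,0,0],0.05],[[0,0,0],[0,0,0],0.05],[[0,0,0],[0,0,0],0.05]])

```text
clock: 42.75
eef_pos: [513.3, 403.6, 21.8]
tool_rot: [-3.137, -0.006, -2.987]
force: [-0.4, -1.3, 5.6]
width: 7.6
gripper_force: 61.1
```

>>> move_arm(plan=[[[0,0,10],[0,0,0],0.05],[[0,0,30],[0,0,0],0.05],[[0,0,50],[0,0,0],0.05],[[0,0,0],[0,0,0],0.05]])

```text
clock: 43.25
eef_pos: [515.3, 405.4, 115.4]
tool_rot: [-3.141, 0.0, -2.987]
force: [1.0, -0.3, -1.7]
width: 7.4
gripper_force: 60.2
```

>>> move_arm(plan=[[[-24,-34,0],[0,0,0],0.05],[[-24,-34,0],[0,0,-9.5],0.05],[[-24.5,-34,0],[0,0,-9.5],0.05],[[0,-48,0],[0,0,-9.5],0.05],[[0,-48,0],[0,0,-9.5],0.05],[[0,-48,0],[0,0,-9.5],0.05],[[0,-48,0],[0,0,-9.5],0.05],[[0,-48,0],[0,0,-9.5],0.05],[[0,-48,0],[0,0,-9.5],0.05],[[0,-48,0],[0,0,-9.5],0.05]])

```text
clock: 44.5
eef_pos: [439.7, -35.6, 110.6]
tool_rot: [-3.136, -0.007, 1.799]
force: [0.7, 0.0, -1.5]
width: 7.4
gripper_force: 60.1
```

>>> move_arm(plan=[[[0,-48,0],[0,0,-9.5],0.05],[[0,-48,0],[0,0,-3.8],0.05],[[0,-48,0],[0,0,0],0.05],[[0,-48,0],[0,0,0],0.05],[[0,-5,-20],[0,0,0],0.05],[[0,0,-15],[0,0,0],0.05],[[0,0,0],[0,0,0],0.05],[[0,0,0],[0,0,0],0.05]])

```text
clock: 45.5
eef_pos: [440.4, -230.6, 76.0]
tool_rot: [-3.137, -0.008, 1.573]
force: [0.9, -0.1, -2.1]
width: 7.6
gripper_force: 60.1
```

>>> move_arm(plan=[[[0.5,0,-20],[0,0,0],0.05],[[0,0,-17],[0,0,0],0.05],[[0,0,-8],[0,0,0],0.05],[[0,0,-3],[0,0,0],0.05],[[0,0,-3],[0,0,0],0.05],[[0,0,0],[0,0,0],0.05],[[0,0,0],[0,0,0],0.05]])

```text
clock: 46.38
eef_pos: [441.1, -231.6, 25.7]
tool_rot: [-3.138, -0.007, 1.572]
force: [-1.9, 0.6, 5.6]
width: 7.4
gripper_force: 61.2
```

>>> move_arm(plan=[[[0,0,0],[0,0,0],0.2],[[0,0,0],[0,0,0],0.2],[[0,0,10],[0,0,0],0.2],[[0,0,40],[0,0,0],0.3],[[0,0,50],[0,0,0],0.35],[[25,0,50],[0,0,0],0.35],[[27,5,50],[0,0,0],0.35],[[27,10,50],[0,0,0],0.35],[[28,10,0],[0,0,0],0.35],[[0,0,0],[0,0,0],0.35]])

```text
clock: 47.62
eef_pos: [549.6, -204.7, 275.5]
tool_rot: [-3.138, -0.007, 1.576]
force: [-0.7, 0.9, -0.4]
width: 29.8
gripper_force: 0.0
```

Run:
```python
from h import *
s=status.read_state();print(s['eef_pos'],s['tool_rot'])
im=snap('wrist','w9.png')
cv2.imwrite('pics/w9b.png',cv2.resize(im,(800,600),interpolation=cv2.INTER_CUBIC))
```

```text
[ 549.63593119 -204.65784669  275.51895333] [-3.13845764 -0.00717527  1.57554014]
```

View pics/w9b.png

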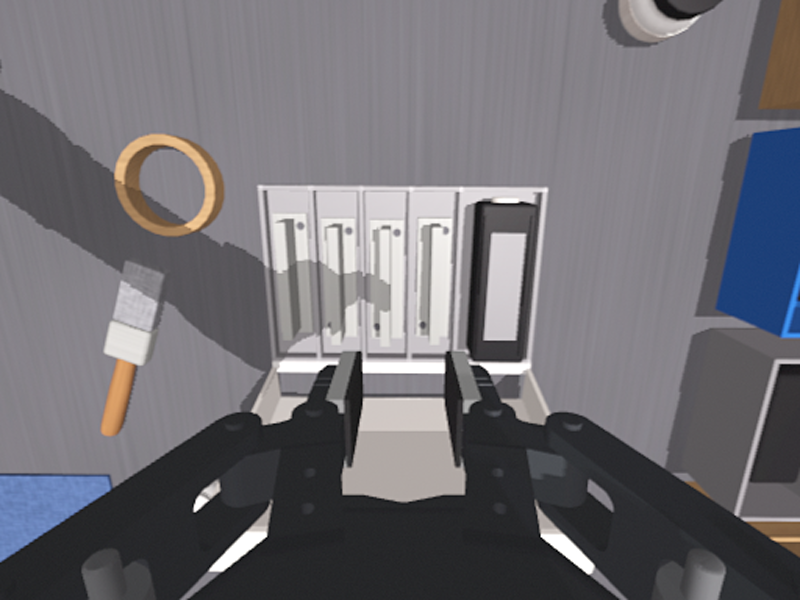

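All five parts are flat in their compartments: blade feet at x≈290, 337, 385 and 432 px, cartridge at (503,280). Now I go back to the hood bar.

>>> move_arm(plan=[[[0,-20,5],[0,0,10],0.35],[[0,-20,0],[0,0,10],0.35],[[0,-20,0],[0,0,10],0.35],[[0,-20,0],[0,0,10],0.35],[[0,-20,0],[0,0,10],0.35],[[0,-20,0],[0,0,10],0.35],[[0,-20,0],[0,0,10],0.35],[[0,-20,0],[0,0,10],0.35],[[0,-20,0],[0,0,9.5],0.35],[[0,0,0],[0,0,0],0.35]])

```text
clock: 48.92
eef_pos: [545.0, -388.9, 279.6]
tool_rot: [-3.136, -0.009, 3.127]
force: [0.6, 0.6, 0.3]
width: 29.8
gripper_force: 0.0
```

>>> move_arm(plan=[[[0,0,-20],[0,0,0],0.35],[[0,0,0],[0,0,0],0.35]])

```text
clock: 49.18
eef_pos: [546.4, -384.7, 258.3]
tool_rot: [-3.14, -0.011, 3.131]
force: [-0.1, -0.1, -0.6]
width: 29.9
gripper_force: 0.0
```

>>> move_arm(plan=[[[1,0,-15],[0,0,0.5],0.35],[[0,0,-15],[0,0,0],0.35],[[0,0,-15],[0,0,0],0.35],[[0,0,0],[0,0,0],0.35],[[0,0,0],[0,0,0],0.05],[[0,0,0],[0,0,0],0.05],[[0,0,0],[0,0,0],0.05],[[0,0,0],[0,0,0],0.05]])

```text
clock: 50.18
eef_pos: [548.9, -385.0, 215.2]
tool_rot: [-3.139, -0.007, -3.14]
force: [-0.4, 4.9, 1.8]
width: 9.5
gripper_force: 58.8
```

>>> move_arm(plan=[[[0,10.4,2.5],[0,0,0],0.05],[[0,21.6,4],[0,0,0],0.05],[[0,22,1.7],[0,0,0],0.05],[[0,22,-0.5],[0,0,0],0.05],[[0,21.8,-2.6],[0,0,0],0.05],[[0,21.5,-4.8],[0,0,0],0.05]])

```text
clock: 50.92
eef_pos: [549.1, -265.5, 214.9]
tool_rot: [-3.137, -0.006, -3.14]
force: [3.8, -3.4, -7.6]
width: 10.2
gripper_force: 62.7
```

>>> move_arm(plan=[[[0,20.9,-7],[0,0,0],0.05],[[0,20,-8.9],[0,0,0],0.05],[[0,19.1,-11],[0,0,0],0.05],[[0,17.9,-12.8],[0,0,0],0.05],[[0,16.5,-14.5],[0,0,0],0.05],[[0,15,-16.1],[0,0,0],0.05]])

```text
clock: 51.68
eef_pos: [549.2, -155.8, 144.3]
tool_rot: [-3.138, -0.006, -3.14]
force: [3.7, -1.4, -0.8]
width: 9.6
gripper_force: 63.5
```

>>> move_arm(plan=[[[0,13.4,-17.5],[0,0,0],0.05],[[0,11.5,-18.8],[0,0,0],0.05],[[0,9.5,-19.8],[0,0,0],0.05],[[0,7.6,-20.7],[0,0,0],0.05],[[0,3,-11],[0,0,0],0.05],[[0,2.4,-10],[0,0,0],0.05],[[0,0,0],[0,0,0],0.05]])

```text
clock: 52.55
eef_pos: [549.3, -108.5, 46.5]
tool_rot: [-3.139, -0.007, -3.14]
force: [3.9, 3.6, -0.9]
width: 9.8
gripper_force: 62.5
```

>>> move_arm(plan=[[[0,1.5,-7],[0,0,0],0.05],[[0,1,-6],[0,0,0],0.05],[[0,0.5,-4],[0,0,0],0.05],[[0,0,-3],[0,0,0],0.05],[[0,0,-2],[0,0,0],0.05],[[0,0,0],[0,0,0],0.05]])

```text
clock: 53.3
eef_pos: [549.3, -105.3, 25.0]
tool_rot: [-3.139, -0.007, -3.14]
force: [6.0, 3.6, -0.9]
width: 9.2
gripper_force: 63.3
```

>>> move_arm(plan=[[[0,0,-1.5],[0,0,0],0.05],[[0,0,-1.5],[0,0,0],0.05],[[0,0,0],[0,0,0],0.05]])

```text
clock: 53.68
eef_pos: [549.4, -105.3, 24.6]
tool_rot: [-3.14, -0.006, -3.14]
force: [0.5, 5.5, 21.5]
width: 10.1
gripper_force: 65.9
```

Fully shut (21 N upward). Release, straight up, and check.

>>> move_arm(plan=[[[0,0,1],[0,0,0],0.35],[[0,0,0],[0,0,0],0.35],[[0,0,0],[0,0,0],0.35],[[0,0,20],[0,0,0],0.35],[[0,0,50],[0,0,0],0.35],[[0,50,60],[0,0,0],0.35],[[0,60,0],[0,0,0],0.35],[[0,60,0],[0,0,0],0.35],[[0,0,0],[0,0,0],0.35],[[0,0,0],[0,0,0],0.35]])

```text
clock: 54.92
eef_pos: [548.3, 52.1, 140.8]
tool_rot: [-3.136, -0.008, -3.141]
force: [-0.1, -0.3, -0.8]
width: 29.8
gripper_force: 0.0
```

Run:
```python
from h import *
im=snap('scene','s10.png')
cv2.imwrite('pics/s10b.png',cv2.resize(im[120:300,100:340],(800,600),interpolation=cv2.INTER_CUBIC))
```

```text
(no output)
```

View pics/s10b.png

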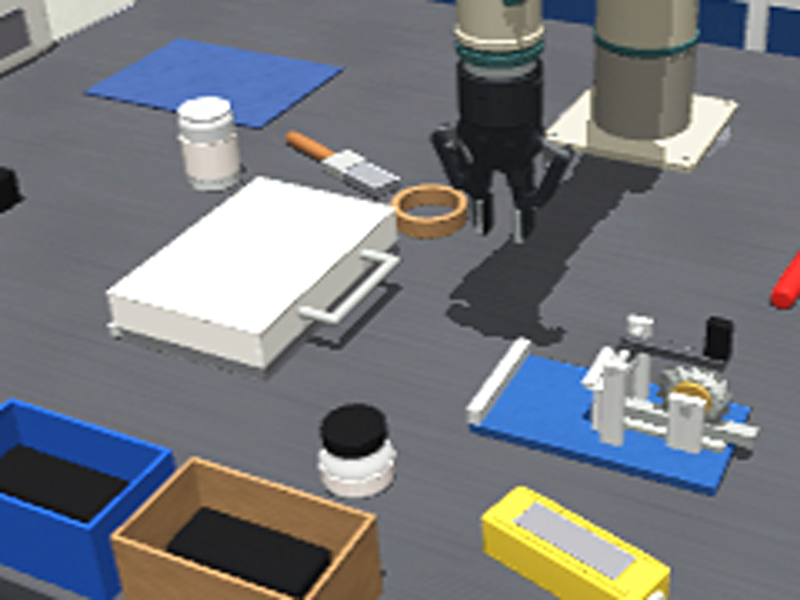

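The hood is shut (255,270), the pawl is down with its tab at (718,338), the jaw is back, and the gripper hangs free.

```bash
python3 -c "
from cell import ctrl
print(ctrl.finish_job())"
```

```text
the job is handed in; nothing more can be done
None
```

I handed the job in at about 55 s: the last pictures showed the cartridge and all four blade holders flat in their compartments, the hood shut, the jaw backed off and the pawl down; the hand-in call returned no verdict.

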